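# Slide the opened phone under the inspection microscope

## Robot

A 6-joint arm with a two-finger parallel gripper is mounted at the origin on the work surface. World frame = base frame: x ahead of the robot, y to its left, z up, the work surface at z = 0. Lengths are in m, angles in rad, forces in N, time in s.
With the tool pointing down it reaches from about 0.35 to 0.85 m from the base axis. Payload 8.1 kg.
Tool frame: the origin (TCP) lies between the finger pads; the fingertips stand 25 mm ahead of it and the grasp point (between the pads) lies 6 mm ahead of it; z points along the fingers, y is the line along which they close (so a half turn about z gives the same grasp; the last joint's range is limited). The gripper opens to 93 mm and grips with 3 to 60 N. Pads are 15 mm wide; open, the fingers measure 128 mm over their backs; the gripper's body (75 mm by 188 mm) begins 65 mm behind the grasp point.
Start: joints at [-1.208, 0.13, 1.488, -0, 1.523, -0.085], TCP at [0.26, -0.541, 0.244] pointing down, gripper open.
Joint ranges: [-2.96, 2.96], [-0.89, 2.26], [0.02, 2.5], [-1.34, 4.48], [0, 2.73], [-2.66, 2.66]. Speed limits (rad/s): [2.39, 2.39, 2.79, 3.14, 3.14, 3.14].

## Interface

Orientations are given as a rotation vector (axis times angle).
In Python, from plant import robot gives the robot as it stands.
- The arm moves only by the tool arm_command, never from a script. Its argument "increments" is text: rows parted by semicolons, each of 5 numbers parted by spaces: the closure, from 0 (fully open) to 1 (shut), then the shift along the tool's x, y, z in mm, then the turn about the tool's z in rad. A call has 1 to 5 rows; each row is the pose to reach, as a shift and turn from the pose commanded when the call began, along the tool's axes at that moment; what a row does not reach only later rows make up. A row lasts 1/10 s, in which the tool goes at most 50 mm and 8.59 degrees, less where a joint would pass 70% of its speed; a pose out of reach is approached as far as the arm can. A call with a gripper value outside its range is refused whole. The fingers move at their own pace and stop on an object; "grip_force" is the grip in N (left out, the last holds). Time passes only in rows, so rows that repeat a pose let the fingers close. It gives the time, the measured TCP pose, the force, the opening and the grip force at its end, in the units of the state.
- robot.read_state(): the state, without advancing time (a new reading comes with each control period).
- robot.read_camera(name): name is "side" or "top"; returns the picture (384x512x3 uint8, blue, green, red); there is no depth.
- robot.camera_model(name): a dict with "fx", "fy", "cx", "cy" (pixels), "eye" and "rotation" of the camera in the world. Camera axes: x right, y down, z forward; pixel columns grow to the right and rows downward; lengths in m; the calibration is good to about 2 mm. A picture is of the moment at which its call begins. camera_model takes no time and is no camera call.
- robot.close_job(): hands the job in; it is judged then, once.
The state is a dict: "t": time; "q": joint angles; "dq": joint speeds; "joint_torque": joint torques, N m; "tool_pos": TCP position; "orientation": TCP orientation; "force": force on the tool from outside, world axes, zero at the start; "wrist_torque": the same for the moment, N m; "opening": finger opening in m; "gripper_force": force on a finger pad.
Only numpy, scipy, OpenCV 4.12 (cv2) and the standard library are available. Lean on these libraries where they do the work, as an engineer would, in place of code of your own. Each camera call takes 0.05 s, during which the arm holds its last target. There are 200 camera calls.

## Task

Slide the holder with the opened phone flat across the repair mat, without ever lifting it, until it sits squarely inside the four corner marks. Then swing the microscope's arm round until its lens is right over the square metal-shielded chip on the phone's board, and leave both there with the other things on the bench undisturbed.

Things in the scene. Friction and masses are not known exactly. Their poses are not given: they have to be found in the camera images.
- mat: Flat silicone mat, 360 (x) by 460 (y) by 3 mm thick, fixed on the bench; origin at the centre of its underside, z up, x roughly away from the robot.
- marks (a point): Centre of four black L-shaped corner marks printed on the mat, on its top face (3 mm above the bench); axes as the mat's. The marks outline a rectangle of 112 mm (mat x) by 188 mm (mat y), so a square-set holder leaves about 4 mm to the inner edges all round.
- holder: Loose aluminium phone holder, 0.45 kg: block 100 (its x) by 176 (its y) by 18 mm high with flat sides; on it an opened phone 74 by 150 mm, top at 26 mm, and a clamp bar at each short end, top at 30 mm. Origin: centre of underside. Starts nearer the robot and further right (smaller y) than the marks, turned up to 0.4 rad. Too wide to grasp: push its sides with the fingertips.
- chip (a point): Centre of the top of the square metal-shielded chip (30 by 28 mm) on the phone's board, at 45 mm along the holder's +y from its centre and 28.5 mm above its underside.
- scope_arm (a joint): Swing of the microscope arm about its vertical post, rad, -0.4 to 2.4; grows anticlockwise seen from above. At 0 the arm points to the stand's -x (towards the robot). Stays where it is left (moves at about 1.6 N at the head). Starts between 0 and 0.4; the lens reaches the chip at about 1.1 to 1.5.
- stand: Fixed stand of the microscope, at the left far corner of the mat: white base plate 130 by 130 by 18 mm, steel post 24 mm in diameter, 224 mm high with its cap. Origin at the centre of its underside, on the post's axis.
- pivot (a point): Point on the post's axis (the hinge axis of the arm) 110 mm above the bench.
- lens (a point): Centre of the lens under the microscope head, 85 mm above the bench, 190 mm from the post's axis. The head is an upright barrel 36 mm in diameter on this axis, top at 208 mm, with a 52 mm ring light at its foot (86 to 100 mm high). The arm, 18 mm wide, joins it at 103 to 121 mm; above 125 mm the barrel is free all round, for pushing or gripping from above.
- battery: Bystander: flat phone battery 62 by 42 by 5 mm on the mat, to the left of the marks; origin under its centre.
- driver: Bystander: precision screwdriver 125 mm long, 12 mm thick, lying along y on the mat's far edge; origin about mid-length, underside.
- tweezers: Bystander: steel tweezers 113 mm long, 6 mm high, on the bench left of the mat; origin under its middle.
- mouse: Bystander: computer mouse 100 by 60 by 33 mm, on the bench right of the mat; origin under its centre.
- flux_jar: Bystander: small jar, 44 mm in diameter, 45 mm high, right of the mat's far corner; origin under its centre.
- cleaner: Bystander: bottle, 48 mm in diameter, 130 mm high, to the right; origin under its centre.
- phone: Bystander: closed phone 75 by 155 by 8 mm lying on the bench far left; origin under its centre.

How it is judged:
On the way, in this order (a step that is already met when the one before it is completed fails the run):
1. Holder flat, at rest, let go, its centre within 8 mm of the marks' centre and square to the mat within 0.1 rad, while the lens is still over 80 mm (horizontally) from the chip (horizontal distance between holder and marks below 0.008 m and angle between the y axis of holder and the y axis of mat, either way round below 0.1 rad and height (world z) of holder below 0.006 m and angle between holder's own z axis and vertical below 0.05 rad and linear speed of holder below 0.01 m/s and horizontal distance between lens and chip above 0.08 m and contact force between the fingers and holder below 0.05 N), for 0.2 s.
2. The microscope arm is swung so that the lens is over the chip: within 13 mm horizontally of the chip's centre, arm at rest (horizontal distance between lens and chip below 0.013 m and velocity of joint scope_arm between -0.03 and 0.03 rad/s), for 0.2 s.
At the end, for the whole second after the job is handed in: Holder flat and at rest, its centre within 8 mm of the centre of the four corner marks and its long sides within 0.1 rad (6 degrees) of the mat's y direction; lens within 13 mm horizontally of the chip's centre, arm at rest (all of step 2 and horizontal distance between holder and marks below 0.008 m and angle between the y axis of holder and the y axis of mat, either way round below 0.1 rad and height (world z) of holder below 0.006 m and angle between holder's own z axis and vertical below 0.05 rad and linear speed of holder below 0.01 m/s); the robot touches nothing.
It fails at once if The holder is lifted by more than 8 mm or tipped by more than 0.15 rad (height (world z) of holder above 0.011 m or angle between holder's own z axis and vertical above 0.15 rad).
It fails at once if A bystander (battery, screwdriver, tweezers, mouse, jar, bottle or closed phone) is moved by more than 15 mm (distance of any of battery, driver, tweezers, mouse, flux_jar, cleaner, phone from where it was at the start of the episode above 0.015 m).
It also fails if it takes over 70 s, if anything falls off the work surface, if the arm or the gripper's body presses on something with over 40 N, if the wrist force passes 120 N, or if a joint passes its speed limit or range.

## Working session

There is one attempt and no reset: what is moved stays moved. The work goes in short steps, Python scripts to look and compute and a tool call to move; the robot and the scene stay as the last step left them, time stands still between calls to the robot, and variables do not carry over. Pictures are saved under pics/ and viewed, at most 10 in all, crops included, and the job is handed in when it is done.

Besides the shell and the picture viewer there is one more tool, called after ">>>" in YAML: its name, and indented under it one key for each argument. arm_command: Moves the arm, as the interface text tells. Its arguments: {"type":"object","properties":{"increments":{"type":"string"},"grip_force":{"type":"number"}},"required":["increments"]}

```bash
ls; mkdir -p pics; python3 - <<'E'
from plant import robot
import cv2
for n in("top","side"):
    cv2.imwrite(f"pics/{n}0.png",robot.read_camera(n)); 
    m=robot.camera_model(n); print(n,m)
s=robot.read_state(); print(s)
E
```

```text
pics
top {'fx': 391.3331085432827, 'fy': 391.3331085432827, 'cx': 250.95522679329565, 'cy': 194.42405322036961, 'eye': array([ 3.82500972e-01, -4.67557341e-04,  1.36582144e+00]), 'rotation': array([-2.14607862,  2.14452181, -0.15182565])}
side {'fx': 376.2383988850184, 'fy': 376.2383988850184, 'cx': 252.49247943087076, 'cy': 196.23811230901865, 'eye': array([0.26055727, 0.71773963, 0.78856602]), 'rotation': array([-0.58001085,  2.66457338, -1.1688042 ])}
{'t': 0.1, 'q': array([-1.20840185e+00,  1.31130127e-01,  1.48914414e+00, -2.27212416e-06,
        1.52299748e+00, -8.53728108e-02]), 'dq': array([ 0.00040725, -0.0004024 , -0.0033726 ,  0.00016181,  0.00018766,
        0.00061346]), 'joint_torque': array([ 1.31729150e-03, -5.61339533e+01, -4.93096769e+01,  7.70748476e-02,
        2.90805643e-02, -7.31595009e-06]), 'tool_pos': array([ 0.25964145, -0.54039781,  0.24268015]), 'orientation': array([-3.06156530e+00, -6.97121144e-01,  3.67493816e-04]), 'force': array([ 0.00814961, -0.06677923,  0.08310229]), 'wrist_torque': array([-0.01371643, -0.03606263,  0.00806866]), 'gripper_force': 0.0, 'opening': 0.09306920344455402}
```

View pics/top0.png

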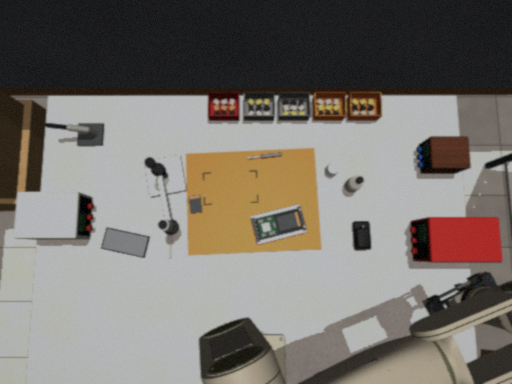

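View pics/side0.png

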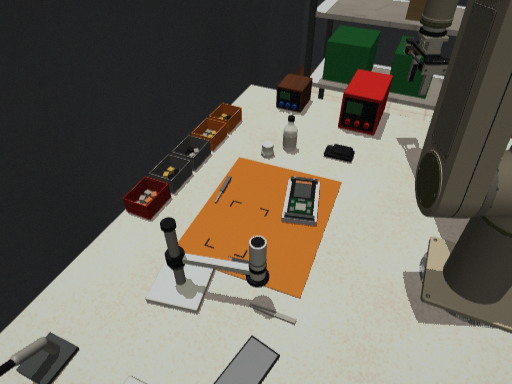

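The top view shows the holder at about (278,224), the marks centred near (231,187), the battery at (195,204) and the microscope head at (168,227). I'll zoom in on it.

```bash
cat > h.py <<'E'
import numpy as np, cv2
from scipy.spatial.transform import Rotation as R
from plant import robot
def ray(n,px,z):
    "pixels (N,2) -> world points on plane z"
    m=robot.camera_model(n); p=np.atleast_2d(np.array(px,float))
    d=np.c_[(p[:,0]-m["cx"])/m["fx"],(p[:,1]-m["cy"])/m["fy"],np.ones(len(p))]@R.from_rotvec(m["rotation"]).as_matrix().T
    return m["eye"]+d*((z-m["eye"][2])/d[:,2])[:,None]
def proj(n,P):
    m=robot.camera_model(n); c=(np.atleast_2d(P)-m["eye"])@R.from_rotvec(m["rotation"]).as_matrix()
    return np.c_[c[:,0]/c[:,2]*m["fx"]+m["cx"],c[:,1]/c[:,2]*m["fy"]+m["cy"]]
E
python3 - <<'E'
from h import *
a=cv2.imread("pics/top0.png")[140:260,140:325]
cv2.imwrite("pics/top0c.png",cv2.resize(a,None,fx=4.3,fy=4.3,interpolation=cv2.INTER_CUBIC))
b=cv2.imread("pics/side0.png")[150:320,140:350]
cv2.imwrite("pics/side0c.png",cv2.resize(b,None,fx=3.5,fy=3.5,interpolation=cv2.INTER_CUBIC))
E
```

```text
(no output)
```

View pics/top0c.png

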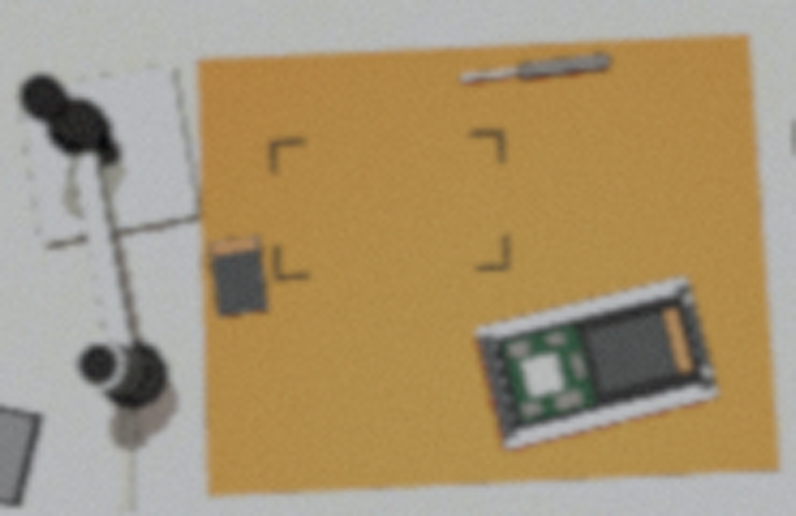

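View pics/side0c.png

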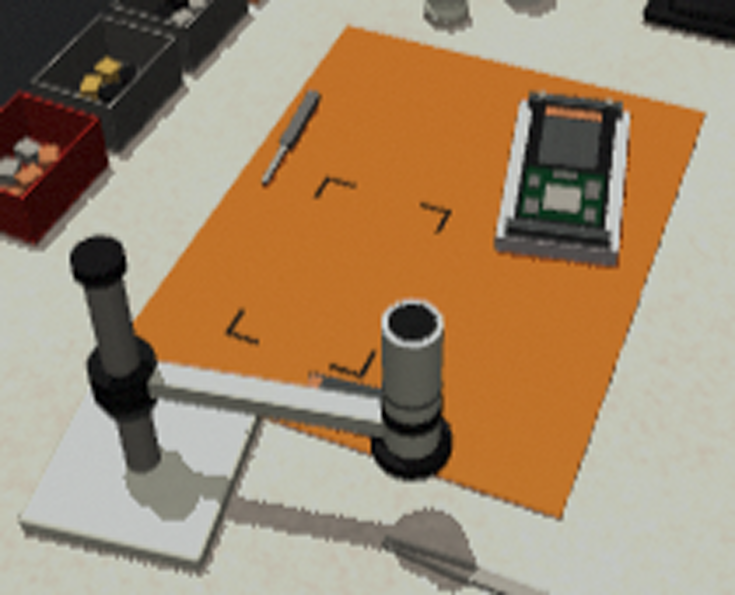

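Crop of the top view: the marks' corners are at crop pixels (272,142), (503,132), (508,266) and (278,277). The chip is white at (543,374) and at the left end of the holder. The post cap is at (42,97), the barrel top at (98,363) and the ring light at (135,375). The side view agrees.

```bash
cat >> h.py <<'E'
def matmask(im):
    hsv=cv2.cvtColor(im,cv2.COLOR_BGR2HSV)
    return cv2.inRange(hsv,(8,110,70),(25,255,255))
def ang(v): return np.arctan2(v[1],v[0])
def box(n,cnt,z):
    b=cv2.boxPoints(cv2.minAreaRect(cnt.astype(np.float32))); P=ray(n,b,z)[:,:2]
    e=[P[1]-P[0],P[2]-P[1]]; L=[np.linalg.norm(v) for v in e]
    v=e[int(np.argmax(L))]; v=v*np.sign(v[1])
    return P.mean(0),max(L),min(L),ang(v)-np.pi/2
U=4
def analyse(n="top",im=None):
    im=robot.read_camera(n) if im is None else im
    u=cv2.resize(im,None,fx=U,fy=U,interpolation=cv2.INTER_CUBIC)
    u=cv2.GaussianBlur(u,(0,0),2.5); o=matmask(u)
    c=max(cv2.findContours(o,cv2.RETR_EXTERNAL,cv2.CHAIN_APPROX_NONE)[0],key=cv2.contourArea)
    px=lambda c:(c.reshape(-1,2)+.5)/U-.5
    res={"mat":box(n,px(cv2.convexHull(c)),.003)}
    fill=np.zeros_like(o); cv2.drawContours(fill,[cv2.convexHull(c)],-1,255,-1)
    inner=cv2.bitwise_and(cv2.erode(fill,np.ones((9,9))),cv2.bitwise_not(o))
    for b in cv2.findContours(inner,cv2.RETR_EXTERNAL,cv2.CHAIN_APPROX_NONE)[0]:
        A=cv2.contourArea(b)/U/U
        if A<8: continue
        m=np.zeros_like(o); cv2.drawContours(m,[b],-1,255,-1)
        z=.018 if A>500 else .003
        print(round(A),px(b).mean(0).round(1),[np.round(k,4) for k in box(n,px(b),z)])
    print("mat",res["mat"])
    return im,u
E
python3 - <<'E'
from h import *
im=cv2.imread("pics/top0.png"); analyse(im=im)
f=lambda p:(np.array(p)+.5)/4.3-.5+140
print("marks rough",ray("top",f([[272,142],[503,132],[508,266],[278,277]]),.003))
print("chip",ray("top",f([543,374]),.0285),"post",ray("top",f([42,97]),.224),"barrel",ray("top",f([98,363]),.208))
fs=lambda p:(np.array(p)+.5)/3.5-.5+np.array([140,150])
print("side post",ray("side",fs([97,257]),.22),"barrel",ray("side",fs([413,322]),.208),"chip",ray("side",fs([564,196]),.0285))
E
```

```text
1568 [278.2 223.9] [array([ 0.4764, -0.0911]), np.float64(0.1826), np.float64(0.1062), np.float64(0.2464)]
176 [195.2 204.6] [array([0.5452, 0.1996]), np.float64(0.0587), np.float64(0.0429), np.float64(-1.3965)]
112 [264.  155.6] [array([ 0.7205, -0.0426]), np.float64(0.1261), np.float64(0.015), np.float64(0.118)]
mat (array([ 5.59847667e-01, -4.88205198e-04]), np.float64(0.4699933062570196), np.float64(0.3557189684726806), np.float64(0.046053825529393855))
marks rough [[ 0.65833532  0.17421544  0.003     ]
 [ 0.66681647 -0.01643805  0.003     ]
 [ 0.55530373 -0.02039142  0.003     ]
 [ 0.54615249  0.16723474  0.003     ]]
chip [[ 0.46571508 -0.04765464  0.0285    ]] post [[0.64538283 0.30626574 0.224     ]] barrel [[0.46187392 0.26484089 0.208     ]]
side post [[0.6466068  0.30413999 0.22      ]] barrel [[0.45977352 0.26307666 0.208     ]] chip [[ 0.46302757 -0.0541234   0.0285    ]]
```

```bash
cat >> h.py <<'E'
def tool():
    s=robot.read_state(); M=R.from_rotvec(s["orientation"]).as_matrix(); return s["tool_pos"],M,np.arctan2(M[1,0],M[0,0])
def delta(x,y,z,psi,p=None,ps=None):
    q,M,a=tool(); 
    if p is not None: q=np.array(p); a=ps
    d=np.array([x,y,z])-q; c,s=np.cos(a),np.sin(a)
    return np.round([1e3*(c*d[0]+s*d[1]),1e3*(s*d[0]-c*d[1]),-1e3*d[2]],1),round(a-psi,4)
E
python3 - <<'E'
from h import *
im=cv2.imread("pics/top0.png").astype(np.uint8)
u=cv2.resize(im,None,fx=4,fy=4,interpolation=cv2.INTER_CUBIC)
v=cv2.GaussianBlur(u[...,2],(0,0),1.5)
roi=np.zeros_like(v); roi[164*4:208*4,200*4:262*4]=255
m=cv2.bitwise_and(cv2.inRange(v,0,150),roi)
n,l,st,c=cv2.connectedComponentsWithStats(m)
print([(st[i,4]/16,((c[i]+.5)/4-.5).round(2)) for i in range(1,n) if st[i,4]>60])
y,x=np.nonzero(m); p=np.c_[x,y].astype(np.float32); p=(p+.5)/4-.5
print(box("top",cv2.convexHull(p),.003))
print(delta(.38,-.096,.15,.046))
E
```

```text
[(np.float64(30.5), array([254.24, 172.01])), (np.float64(30.375), array([204.89, 174.24])), (np.float64(27.0), array([255.69, 199.82])), (np.float64(23.6875), array([200.56, 202.4 ])), (np.float64(31.5625), array([205.42, 202.02]))]
(array([0.60256329, 0.08334129]), np.float64(0.20971507070892026), np.float64(0.12781057239890023), np.float64(0.046408041529109934))
(array([ 300.9, -348.5,   92.7]), np.float64(0.4018))
```

>>> arm_command:
  increments: "0 30 -35 0 0.04; 0 60 -70 0 0.08; 0 90 -105 0 0.12; 0 120 -140 0 0.16; 0 150 -175 0 0.2"

```text
t: 0.6
tool_pos: [0.3192, -0.3163, 0.2431]
orientation: [-3.117, -0.385, 0.0]
force: [1.3, -0.3, 0.3]
opening: 0.0929
gripper_force: 0.0
```

```bash
python3 - <<'E'
from h import *
print(ray("top",[230.06,187.02],.003)); print(tool()[2])
print(delta(.38,-.096,.15,.046))
E
```

```text
[[0.60666903 0.07726851 0.003     ]]
0.2456491444510512
(array([ 112.6, -198.9,   93.1]), np.float64(0.1996))
```

Marks centre is (0.6067, 0.077), yaw 0.046. Next I move behind the holder and descend.

>>> arm_command:
  increments: "0 22 -40 18 0.04; 0 45 -80 37 0.08; 0 68 -119 56 0.12; 0 90 -159 75 0.16; 0 113 -199 93 0.2"

```text
t: 1.1
tool_pos: [0.3798, -0.0957, 0.1497]
orientation: [3.141, 0.072, 0.0]
force: [1.4, -0.5, 0.3]
opening: 0.0927
gripper_force: 0.0
```

>>> arm_command:
  increments: "0 0 0 40 0; 0 0 0 80 0; 0 0 0 105 0; 0 0 0 116 0; 0 0 0 116 0"

```text
t: 1.6
tool_pos: [0.3785, -0.0969, 0.0332]
orientation: [-3.139, -0.075, 0.005]
force: [-0.4, -0.6, 0.2]
opening: 0.0935
gripper_force: 0.0
```

```bash
python3 - <<'E'
from h import *
print(tool()); print(robot.read_state()["force"])
E
```

```text
(array([ 0.37854991, -0.09694494,  0.03320495]), array([[ 0.99885537,  0.04771287, -0.00338078],
       [ 0.04771781, -0.99885988,  0.00139555],
       [-0.00331034, -0.00155527, -0.99999331]]), np.float64(0.04773619526427882))
[-0.43958634 -0.56166378  0.21475061]
```

>>> arm_command:
  increments: "0 10 0 0 0; 0 20 0 0 0; 0 30 0 0 0; 0 40 0 0 0; 0 50 0 0 0"

```text
t: 2.1
tool_pos: [0.4301, -0.095, 0.0354]
orientation: [-3.14, -0.075, 0.002]
force: [-4.8, 2.1, 3.4]
opening: 0.093
gripper_force: 2.7
```

>>> arm_command:
  increments: "0 10 0 0 0; 0 20 0 0 0; 0 30 0 0 0; 0 40 0 0 0; 0 50 0 0 0"

```text
t: 2.6
tool_pos: [0.4799, -0.093, 0.0354]
orientation: [3.141, 0.074, -0.003]
force: [-6.3, -0.5, 4.3]
opening: 0.093
gripper_force: 3.8
```

```bash
python3 - <<'E'
from h import *
im,_=analyse(); cv2.imwrite("pics/top1.png",cv2.resize(im[120:300,130:370],None,fx=3,fy=3)); print(tool()[0],tool()[2],robot.read_state()["force"])
E
```

```text
177 [194.8 204.1] [array([0.5453, 0.1997]), np.float64(0.0589), np.float64(0.043), np.float64(-1.3787)]
1876 [274.1 211.6] [array([ 0.5343, -0.0604]), np.float64(0.2796), np.float64(0.1482), np.float64(0.668)]
113 [264.1 155.6] [array([ 0.7205, -0.0426]), np.float64(0.1261), np.float64(0.0151), np.float64(0.118)]
mat (array([0.55884044, 0.00163851]), np.float64(0.4652710498678137), np.float64(0.3573968182351284), np.float64(0.04612460111151595))
[ 0.48166654 -0.09310599  0.03584244] 0.04740537606427337 [-3.30878716 -0.68439283 -0.83712602]
```

View pics/top1.png

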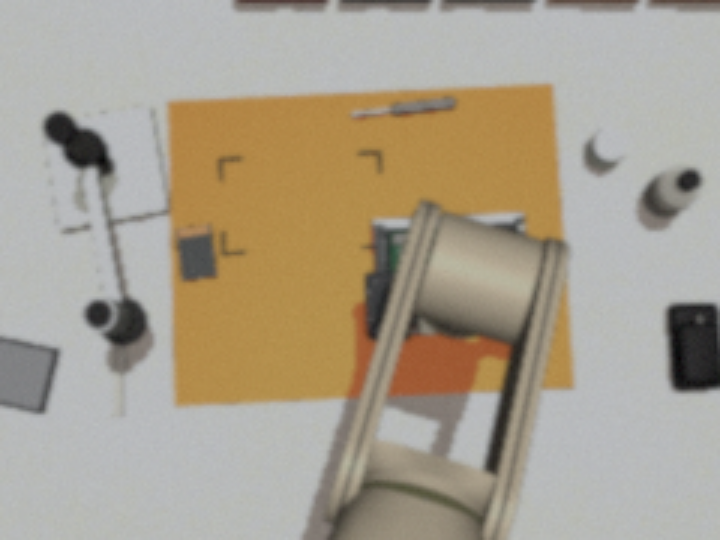

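The holder squared up against both fingers, with its far edge level at y≈217 in the crop. The bystanders haven't moved. I'll continue, stopping a few mm short.

>>> arm_command:
  increments: "0 10 0 0 0; 0 20 0 0 0; 0 30 0 0 0; 0 40 0 0 0; 0 50 0 0 0"

```text
t: 3.15
tool_pos: [0.5295, -0.0906, 0.0352]
orientation: [3.141, 0.075, -0.003]
force: [-7.8, -0.2, 4.6]
opening: 0.0929
gripper_force: 3.9
```

>>> arm_command:
  increments: "0 8 0 0 0; 0 13 0 0 0; 0 16 0 0 0; 0 17 0 0 0; 0 17 0 0 0"

```text
t: 3.65
tool_pos: [0.5465, -0.0898, 0.0353]
orientation: [3.141, 0.075, -0.002]
force: [-6.7, -1.5, 5.4]
opening: 0.0931
gripper_force: 3.3
```

>>> arm_command:
  increments: "0 -20 0 0 0; 0 -60 0 0 0; 0 -60 0 -40 0; 0 -60 0 -80 0; 0 -60 0 -100 0"

```text
t: 4.15
tool_pos: [0.4888, -0.093, 0.1391]
orientation: [3.139, 0.074, 0.009]
force: [1.0, 0.7, 0.5]
opening: 0.0928
gripper_force: 0.0
```

>>> arm_command:
  increments: "0 -20 45 0 -0.14; 0 -40 90 0 -0.28; 0 -50 135 0 -0.42; 0 -50 180 0 -0.56; 0 -50 180 0 -0.7"

```text
t: 4.65
tool_pos: [0.4457, -0.2796, 0.1363]
orientation: [2.928, 1.126, 0.002]
force: [0.7, 1.5, -1.2]
opening: 0.0932
gripper_force: 0.0
```

```bash
python3 - <<'E'
from h import *
im,_=analyse(); cv2.imwrite("pics/top2.png",cv2.resize(im[120:300,130:370],None,fx=3,fy=3)); print(tool()[0],tool()[2])
E
```

```text
8 [319.  242.1] [array([ 0.4136, -0.2308]), np.float64(0.0207), np.float64(0.0075), np.float64(-1.5113)]
177 [195.  204.4] [array([0.5451, 0.1996]), np.float64(0.0586), np.float64(0.0432), np.float64(-1.3913)]
1511 [278.6 186.7] [array([ 0.6059, -0.0937]), np.float64(0.1838), np.float64(0.1085), np.float64(0.0365)]
113 [263.9 155.6] [array([ 0.7206, -0.0425]), np.float64(0.1262), np.float64(0.0151), np.float64(0.1163)]
mat (array([ 0.56004168, -0.00377626]), np.float64(0.4746111752250339), np.float64(0.35805689968640286), np.float64(0.03881479931078324))
[ 0.44571199 -0.27881133  0.13601461] 0.7447034031540877
```

The holder is at about (0.606,-0.094), yaw 0.04, and 8.7 mm short in mat x as planned. Next is the right-end push, with the fingers narrowed.

>>> arm_command:
  increments: "0.45 34 12 0 -0.149; 0.45 68 24 0 -0.298; 0.45 102 36 0 -0.447; 0.45 136 48 0 -0.596; 0.45 169 61 0 -0.745"

```text
t: 5.2
tool_pos: [0.6139, -0.2055, 0.1354]
orientation: [2.319, 2.118, 0.001]
force: [0.2, 0.0, 0.2]
opening: 0.0577
gripper_force: 0.0
```

```bash
python3 - <<'E'
from h import *
print(tool()[0],tool()[2],robot.read_state()["opening"],delta(.6112,-.209,.034,1.617))
E
```

```text
[ 0.61393338 -0.20548826  0.13542196] 1.4801481178674727 0.057656243699052985 (array([ -3.7,  -2.4, 101.4]), np.float64(-0.1369))
```

>>> arm_command:
  increments: "0.45 -4 -2 30 -0.05; 0.45 -4 -2 60 -0.1; 0.45 -4 -2 90 -0.137; 0.45 -4 -2 101 -0.137; 0.45 -4 -2 101 -0.137"

```text
t: 5.7
tool_pos: [0.6085, -0.2097, 0.0319]
orientation: [-2.174, -2.264, 0.002]
force: [-0.2, -0.2, 0.3]
opening: 0.0514
gripper_force: 0.0
```

>>> arm_command:
  increments: "0.45 10 0.2 0 0; 0.45 20 0.5 0 0; 0.45 30 1 0 0; 0.45 40 1.5 0 0; 0.45 50 2 0 0"

```text
t: 6.2
tool_pos: [0.6111, -0.1613, 0.0361]
orientation: [2.17, 2.265, 0.001]
force: [-0.5, -6.2, 2.1]
opening: 0.0509
gripper_force: 3.1
```

>>> arm_command:
  increments: "0.45 10 0.5 0 0; 0.45 20 1 0 0; 0.45 30 1.5 0 0; 0.45 40 2 0 0; 0.45 50 2.5 0 0"

```text
t: 6.7
tool_pos: [0.6114, -0.1111, 0.0361]
orientation: [2.17, 2.265, 0.001]
force: [0.2, -7.0, 3.3]
opening: 0.0514
gripper_force: 3.2
```

```bash
python3 - <<'E'
from h import *
im,_=analyse(); cv2.imwrite("pics/top3.png",cv2.resize(im[120:300,130:370],None,fx=3,fy=3)); print(tool()[0],tool()[2], delta(.6111,-.0184,.034,1.617))
E
```

```text
175 [195.1 204.6] [array([0.5449, 0.1996]), np.float64(0.0578), np.float64(0.043), np.float64(-1.3965)]
979 [248.7 198.8] [array([0.556 , 0.0379]), np.float64(0.2398), np.float64(0.1183), np.float64(1.3718)]
64 [257.8 156.2] [array([ 0.7181, -0.0196]), np.float64(0.08), np.float64(0.0146), np.float64(0.1137)]
mat (array([0.5564417 , 0.07982845]), np.float64(0.35827346737506843), np.float64(0.3020045726184108), np.float64(-1.5462570196874692))
[ 0.61141593 -0.10943821  0.0360111 ] 1.6140937168696918 (array([91. ,  3.6,  2. ]), np.float64(-0.0029))
```

View pics/top3.png

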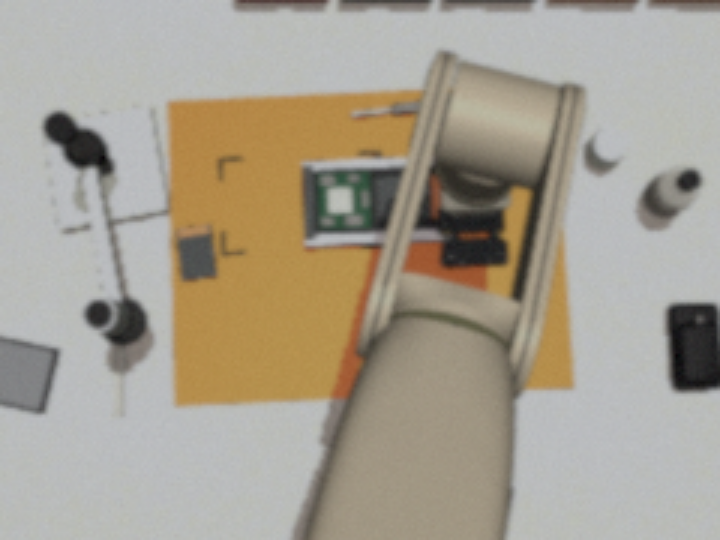

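The holder is square and travelling along the marks. The chip is at about (341,200) in the crop. I'll continue to about 4 mm short, then back off and measure.

>>> arm_command:
  increments: "0.45 10 0.4 0 0; 0.45 20 0.8 0 0; 0.45 30 1.2 0 0; 0.45 40 1.6 0 0; 0.45 50 2 0 0"

```text
t: 7.25
tool_pos: [0.6112, -0.0615, 0.0359]
orientation: [2.171, 2.265, 0.001]
force: [-0.1, -8.0, 4.1]
opening: 0.051
gripper_force: 3.8
```

>>> arm_command:
  increments: "0.45 10 0.4 0 0; 0.45 20 0.8 0 0; 0.45 28 1 0 0; 0.45 34 1.4 0 0; 0.45 37 1.6 0 0"

```text
t: 7.75
tool_pos: [0.6112, -0.0242, 0.0359]
orientation: [2.17, 2.266, 0.001]
force: [-0.8, -7.3, 5.2]
opening: 0.0516
gripper_force: 4.0
```

>>> arm_command:
  increments: "0.45 0 0 0 0; 0.45 -20 0 0 0; 0.45 -40 0 -40 0; 0.45 -70 0 -80 0; 0.45 -110 0 -110 0"

```text
t: 8.25
tool_pos: [0.6154, -0.1326, 0.1472]
orientation: [2.169, 2.27, 0.004]
force: [1.2, -0.5, 0.2]
opening: 0.0509
gripper_force: 0.0
```

>>> arm_command:
  increments: "0 -30 -30 0 0.13; 0 -60 -70 0 0.26; 0 -80 -110 0 0.39; 0 -80 -150 0 0.52; 0 -80 -160 0 0.65"

```text
t: 8.75
tool_pos: [0.4547, -0.2201, 0.1434]
orientation: [-2.788, -1.445, 0.001]
force: [0.7, 0.2, -0.5]
opening: 0.0868
gripper_force: 0.0
```

```bash
python3 - <<'E'
from h import *
im,_=analyse(); a=im[140:260,140:325]; cv2.imwrite("pics/top4.png",im); cv2.imwrite("pics/top4c.png",cv2.resize(a,None,fx=4.3,fy=4.3,interpolation=cv2.INTER_CUBIC)); print(tool()[0],tool()[2])
E
```

```text
176 [195.1 204.5] [array([0.5449, 0.1994]), np.float64(0.0579), np.float64(0.0427), np.float64(-1.4041)]
1526 [230.7 186.4] [array([0.6068, 0.0749]), np.float64(0.1856), np.float64(0.1095), np.float64(0.0416)]
113 [264.  155.6] [array([ 0.7207, -0.0425]), np.float64(0.1261), np.float64(0.0154), np.float64(0.118)]
mat (array([ 0.56004746, -0.00200481]), np.float64(0.4715696144669452), np.float64(0.35783359487467487), np.float64(0.0400153213328962))
[ 0.45519045 -0.22012748  0.14378715] 0.9485624176305453
```

View pics/top4c.png

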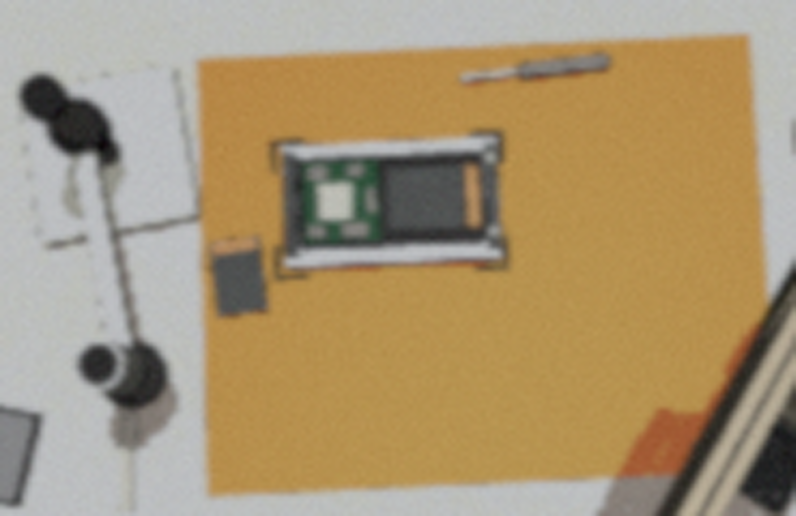

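```bash
cat >> h.py <<'E'
def chip(im,roi,n="top"):
    x0,y0,x1,y1=roi; a=cv2.resize(im[y0:y1,x0:x1],None,fx=8,fy=8,interpolation=cv2.INTER_CUBIC)
    g=a.min(2); m=cv2.inRange(g,150,255)
    k,l,st,c=cv2.connectedComponentsWithStats(m); i=1+np.argmax(st[1:,4])
    p=(c[i]+.5)/8-.5+[x0,y0]; return p,st[i,4]/64,ray(n,p,.0285)[0]
E
python3 - <<'E'
from h import *
for f,roi in(("pics/top0.png",(258,218,274,236)),("pics/top4.png",(211,178,225,195))):
    print(chip(cv2.imread(f),roi))
p,A,c=chip(cv2.imread("pics/top4.png"),(211,178,225,195)); t=.044
print("holder",c[:2]-.045*np.array([-np.sin(t),np.cos(t)]))
print(delta(.40,.03,.144,.046))
E
```

```text
(array([265.72685436, 226.76116676]), np.float64(57.71875), array([ 0.46514178, -0.0470772 ,  0.0285    ]))
(array([217.4766946 , 186.36582246]), np.float64(52.671875), array([0.60475047, 0.11943348, 0.0285    ]))
holder [0.60672983 0.07447703]
(array([ 171.1, -190.6,   -0.2]), np.float64(0.9026))
```

The holder is at (0.6067, 0.0745) against marks at (0.6067, 0.0770). That is a 2.5 mm error and square, so step 1 is met. Next I grip the barrel from above, with the tool's x axis radial to the post.

>>> arm_command:
  increments: "0 33 -23 -22 0.07; 0 66 -46 -44 0.14; 0 99 -69 -65 0.21; 0 132 -92 -86 0.28; 0 164 -114 -107 0.35"

```text
t: 9.3
tool_pos: [0.4582, -0.0182, 0.2525]
orientation: [2.994, 0.95, 0.003]
force: [1.2, -0.5, 0.2]
opening: 0.0929
gripper_force: 0.0
```

```bash
python3 - <<'E'
from h import *
print(tool()[0],tool()[2],delta(.461,.264,.262,.223))
E
```

```text
[ 0.45815632 -0.01815944  0.25248211] 0.6141713999424829 (array([ 164.9, -229. ,   -9.5]), np.float64(0.3912))
```

>>> arm_command:
  increments: "0 28 -38 -5 0.08; 0 56 -76 -10 0.16; 0 84 -114 -10 0.24; 0 112 -152 -10 0.32; 0 138 -190 -10 0.391"

```text
t: 9.8
tool_pos: [0.4611, 0.2174, 0.2617]
orientation: [-3.121, -0.35, -0.003]
force: [-0.3, 0.0, -0.1]
opening: 0.0932
gripper_force: 0.0
```

```bash
python3 - <<'E'
from h import *
print(tool()[0],tool()[2],delta(.461,.264,.262,.223))
E
```

```text
[0.46112144 0.21744881 0.26173384] 0.22324718840482727 (array([ 10.2, -45.4,  -0.3]), np.float64(0.0002))
```

>>> arm_command:
  increments: "0 5 -22 0 0; 0 10 -45 0 0; 0 10 -45 0 0; 0 10 -45 30 0; 0 10 -45 60 0"

```text
t: 10.3
tool_pos: [0.462, 0.261, 0.2017]
orientation: [-3.12, -0.354, -0.006]
force: [0.2, -0.8, -1.2]
opening: 0.0929
gripper_force: 0.0
```

>>> arm_command:
  increments: "0 0 0 20 0; 0 0 0 35 0; 0 0 0 35 0; 0.3 0 0 35 0; 0.45 0 0 35 0"
  grip_force: 10

```text
t: 10.8
tool_pos: [0.4621, 0.2606, 0.1674]
orientation: [-3.121, -0.35, -0.004]
force: [-0.4, 0.2, -0.3]
opening: 0.0812
gripper_force: 0.0
```

```bash
python3 - <<'E'
from h import *
s=robot.read_state();print(tool()[0],tool()[2],s["opening"],s["force"])
im=robot.read_camera("side"); cv2.imwrite("pics/side5.png",cv2.resize(im[150:320,140:350],None,fx=3.5,fy=3.5))
E
```

```text
[0.46207342 0.26062703 0.16738069] 0.22306829152535307 0.08120775588582256 [-0.35394351  0.24656314 -0.25010198]
```

View pics/side5.png

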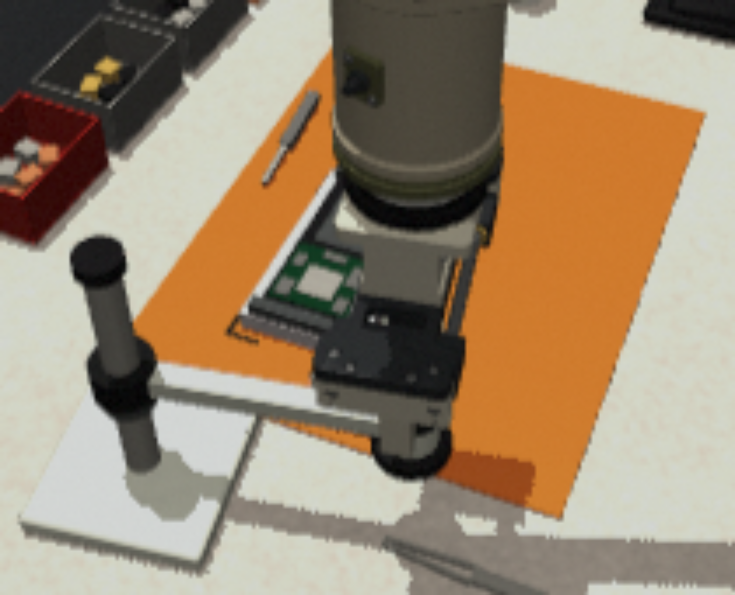

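The gripper straddles the barrel and the fingers are above the ring light at (410,455), so I close.

>>> arm_command:
  increments: "0.55 0 0 0 0; 0.6 0 0 0 0; 0.7 0 0 0 0; 0.8 0 0 0 0; 0.8 0 0 0 0"
  grip_force: 10

```text
t: 11.35
tool_pos: [0.461, 0.2605, 0.1657]
orientation: [-3.122, -0.349, 0.0]
force: [-0.9, 1.5, 0.4]
opening: 0.0377
gripper_force: 0.7
```

```bash
python3 - <<'E'
from h import *
s=robot.read_state();p,M,a=tool();print(p,a,s["opening"],s["gripper_force"],s["force"])
P=np.array([.646,.3055]); d=p[:2]-P; r=np.linalg.norm(d); th=ang(d); print(r,th)
g=np.array([.6048,.1194])-P; tg=ang(g); print("goal",np.linalg.norm(g),tg,tg-th)
c,s_=np.cos(a),np.sin(a)
k=0;q=p[:2];b=a
for call in range(3):
    D=(tg-th)/3
    for i in range(1,6):
        t=th+call*D+D*i/5; w=P+r*np.array([np.cos(t),np.sin(t)])-q
        print(np.round([1e3*(np.cos(b)*w[0]+np.sin(b)*w[1]),1e3*(np.sin(b)*w[0]-np.cos(b)*w[1]),-D*i/5],3))
    q=q+w; b+=D
E
```

```text
[0.46096889 0.26046348 0.16565156] 0.22286238018427 0.037715260035151826 0.7275965809822083 [-0.93795673  1.50003812  0.43626231]
0.19043319372351444 -2.902835588180406
goal 0.1906060072505586 -1.7886685961174191 1.114166992062987
[ 0.75  14.122 -0.074]
[ 2.545 28.149 -0.149]
[ 5.377 42.004 -0.223]
[ 9.229 55.611 -0.297]
[14.08  68.895 -0.371]
[ 0.75  14.122 -0.074]
[ 2.545 28.149 -0.149]
[ 5.377 42.004 -0.223]
[ 9.229 55.611 -0.297]
[14.08  68.895 -0.371]
[ 0.75  14.122 -0.074]
[ 2.545 28.149 -0.149]
[ 5.377 42.004 -0.223]
[ 9.229 55.611 -0.297]
[14.08  68.895 -0.371]
```

>>> arm_command:
  increments: "0.8 0 0 0 0; 0.8 0 5 0 -0.025; 0.8 0.75 14 0 -0.074; 0.8 2.5 28 0 -0.149; 0.8 5.4 42 0 -0.223"

```text
t: 11.85
tool_pos: [0.4756, 0.2203, 0.1656]
orientation: [-3.062, -0.7, 0.0]
force: [1.1, 2.2, -1.3]
opening: 0.0358
gripper_force: 10.0
```

>>> arm_command:
  increments: "0.8 0.75 14 0 -0.074; 0.8 2.5 28 0 -0.149; 0.8 5.4 42 0 -0.223; 0.8 9.2 55.6 0 -0.297; 0.8 14 69 0 -0.371"

```text
t: 12.35
tool_pos: [0.5183, 0.1639, 0.1656]
orientation: [-2.881, -1.252, 0.0]
force: [0.3, 3.4, -0.3]
opening: 0.0357
gripper_force: 10.0
```

```bash
python3 - <<'E'
from h import *
s=robot.read_state();p,M,a=tool();print(p,a,s["opening"],s["gripper_force"],s["force"])
P=np.array([.646,.3055]); d=p[:2]-P; print(np.linalg.norm(d),ang(d),"left",-1.789-ang(d))
E
```

```text
[0.51825544 0.16390592 0.16564564] 0.8197939805679767 0.0357034552254966 9.999679774045944 [ 0.33733934  3.44092039 -0.27248701]
0.1907027931419032 -2.304819265951786 left 0.5158192659517862
```

>>> arm_command:
  increments: "0.8 0.75 14 0 -0.074; 0.8 2.5 28 0 -0.149; 0.8 5.4 42 0 -0.223; 0.8 9.2 55.6 0 -0.297; 0.8 14 69 0 -0.371"

```text
t: 12.85
tool_pos: [0.5783, 0.1269, 0.1656]
orientation: [-2.601, -1.762, 0.0]
force: [-1.1, 2.7, 1.3]
opening: 0.0361
gripper_force: 10.0
```

>>> arm_command:
  increments: "0.8 0.5 12 0 -0.063; 0.8 1.5 22 0 -0.116; 0.8 2 27.5 0 -0.145; 0.8 2 27.5 0 -0.145; 0.8 2 27.5 0 -0.145"

```text
t: 13.35
tool_pos: [0.6043, 0.1189, 0.1657]
orientation: [2.47, 1.941, 0.001]
force: [2.3, 1.3, -0.7]
opening: 0.0357
gripper_force: 10.0
```

```bash
python3 - <<'E'
from h import *
s=robot.read_state();p,M,a=tool();print(p,a,s["opening"],s["gripper_force"],s["force"])
P=np.array([.646,.3055]); d=p[:2]-P; print(np.linalg.norm(d),ang(d),"left",-1.789-ang(d))
E
```

```text
[0.604333   0.11890433 0.16565345] 1.3318376589228667 0.035740012192904 10.000855475664139 [ 2.30643317  1.33499341 -0.70277838]
0.19119122167140312 -1.7904930385803435 left 0.001493038580343553
```

On target, so I release, rise, and retreat towards the robot's right.

>>> arm_command:
  increments: "0.5 0 0 0 0; 0.2 0 0 0 0; 0 0 0 0 0; 0 0 0 0 0; 0 0 0 0 0"

```text
t: 13.85
tool_pos: [0.6041, 0.1188, 0.1656]
orientation: [-2.469, -1.942, 0.0]
force: [0.3, 0.4, -0.6]
opening: 0.0713
gripper_force: 0.0
```

>>> arm_command:
  increments: "0 0 0 -20 0; 0 0 0 -50 0; 0 0 0 -80 0; 0 0 0 -110 0; 0 0 0 -110 0"

```text
t: 14.35
tool_pos: [0.6064, 0.1191, 0.2817]
orientation: [2.466, 1.939, 0.012]
force: [-0.3, 0.6, 1.1]
opening: 0.0932
gripper_force: 0.0
```

>>> arm_command:
  increments: "0 -30 -30 0 0; 0 -70 -60 0 0; 0 -110 -80 0 0; 0 -150 -100 0 0; 0 -190 -110 0 0"

```text
t: 14.85
tool_pos: [0.4506, -0.0405, 0.275]
orientation: [-2.468, -1.943, 0.001]
force: [0.6, 0.4, 0.1]
opening: 0.093
gripper_force: 0.0
```

>>> arm_command:
  increments: "0 -40 0 0 0; 0 -80 0 0 0; 0 -120 0 0 0; 0 -160 0 0 0; 0 -160 0 0 0"

```text
t: 15.35
tool_pos: [0.4132, -0.1991, 0.275]
orientation: [2.474, 1.936, -0.002]
force: [0.8, -0.1, 0.5]
opening: 0.0928
gripper_force: 0.0
```

```bash
python3 - <<'E'
from h import *
print(tool()[0],robot.read_state()["force"])
a=robot.read_camera("top"); b=robot.read_camera("side"); cv2.imwrite("pics/top6.png",a)
t=cv2.resize(a[140:260,140:325],(400,260),interpolation=cv2.INTER_CUBIC); s=cv2.resize(b[140:320,140:340],(400,338),interpolation=cv2.INTER_CUBIC)
A=cv2.resize(a[140:260,140:325],(790,512),interpolation=cv2.INTER_CUBIC)
cv2.imwrite("pics/fin.png",np.hstack([cv2.copyMakeBorder(t,0,78,0,0,0),s]))
E
```

```text
[ 0.41322222 -0.19906042  0.27497431] [ 0.78370178 -0.08492607  0.45007669]
```

View pics/fin.png

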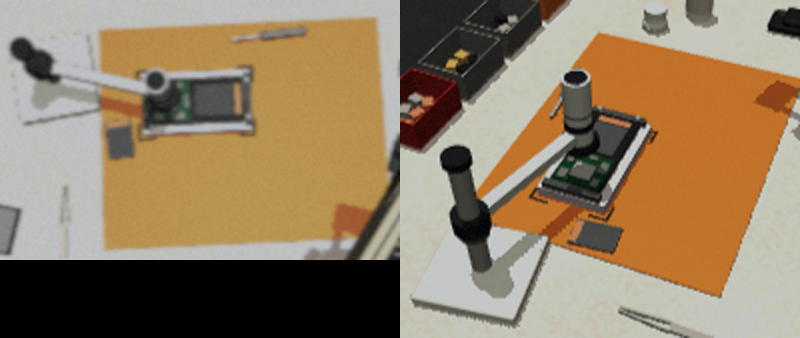

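The holder sits inside the marks with the barrel above the chip: top view barrel top at about (156,79), side view (576,77). I'll check the numbers.

```bash
python3 - <<'E'
from h import *
print(ray("top",[156/2.162+140,79/2.167+140],.208),ray("side",[176/2+140,77/1.878+140],.208))
im=cv2.imread("pics/top6.png"); u=cv2.resize(im[165:190,200:225],None,fx=8,fy=8,interpolation=cv2.INTER_CUBIC)
m=cv2.inRange(u.max(2),0,70); k,l,st,c=cv2.connectedComponentsWithStats(m)
for i in range(1,k):
    if st[i,4]>300: p=(c[i]+.5)/8-.5+[200,165]; print(st[i],p,ray("top",p,.208))
analyse(im=im)
E
```

```text
[[0.60514918 0.11976363 0.208     ]] [[0.60120442 0.11981866 0.208     ]]
[  68   70   54   56 2305] [211.42177332 176.72405098] [[0.60432727 0.12196027 0.208     ]]
[  54   99  137  101 7894] [215.84874588 185.24543957] [[0.57832435 0.10827106 0.208     ]]
176 [195.1 204.5] [array([0.5447, 0.1996]), np.float64(0.058), np.float64(0.0431), np.float64(-1.3881)]
1666 [224.  184.8] [array([0.608, 0.104]), np.float64(0.2443), np.float64(0.114), np.float64(0.0393)]
113 [264.  155.6] [array([ 0.7204, -0.0425]), np.float64(0.1262), np.float64(0.0152), np.float64(0.1227)]
mat (array([ 0.56001026, -0.00292822]), np.float64(0.4741949773392015), np.float64(0.35674148465508443), np.float64(0.043332056045176204))
```

The lens is within about 3 mm of the chip (0.605, 0.119), so I hand in.

```bash
python3 -c "
from plant import robot
print(robot.close_job())"
```

```text
the job is handed in; nothing more can be done
None
```

I handed the job in, and no verdict came back: by my camera measurements the holder sits square inside the marks about 2.5 mm off centre, the lens is within about 3 mm of the chip, and the battery and screwdriver measured unmoved (I did not measure the other bystanders).

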